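Index and lock the swivel plate of a monitor mount

ROBOT

A 7-joint arm with a two-finger parallel gripper is mounted at the origin on the work surface. World frame = base frame: x ahead of the robot, y to its left, z up, the work surface at z = 0. Lengths are in mm, angles in rad, forces in N, time in s.
With the tool pointing down it reaches from about 425 to 875 mm from the base axis. Payload 8.4 kg.
Tool frame: the origin (TCP) lies between the finger pads; the fingertips stand 17 mm ahead of it and the grasp point (between the pads) lies 2 mm behind it; z points along the fingers, x is the direction in which the jaws open and shut, and the axes are right-handed (so a half turn about z gives the same grasp; the last joint's range is limited). The gripper opens to 85 mm and grips with 20 to 120 N. Pads are 22 mm wide; open, the fingers measure 114 mm over their backs; the gripper's body (76 mm by 85 mm) begins 54 mm behind the grasp point. The pads swing forward as they close: fully open they stand 13 mm farther back than shut.
Start: joints at [-1.377, 0.333, 0.04, 1.465, -0.013, 1.343, -0.059], TCP at [187.614, 622.307, 248.308] pointing down, gripper open.
Joint ranges: [-2.58, 2.58], [-0.38, 2.09], [-1.3, 1.39], [0.25, 2.4], [-1.5, 4.64], [0.08, 2.09], [-2.65, 2.65]. Speed limits (rad/s): [2.22, 2.22, 2.79, 2.79, 3.14, 3.14, 3.14].

INTERFACE

Orientations are given as [roll, pitch, yaw] about the fixed x, y, z axes, in that order (R = Rz(yaw) Ry(pitch) Rx(roll)).
In Python, from plant import * gives the robot as it stands.
- The arm moves only by the tool jog_arm, never from a script. Its argument "steps" is a list that holds one entry, the list of rows, each a list of 6 numbers: the shift along the world's x, y, z in mm, then the turn, a rotation vector about the world's x, y, z in degrees. In form: [[[tx, ty, tz, ax, ay, az], ...]]. A call has 1 to 12 rows; each row is the pose to reach, as a shift and turn from the pose measured when the call began; what a row does not reach only later rows make up. A row lasts 1/8 s, in which the tool goes at most 62.5 mm and 10.7 degrees, less where a joint would pass 70% of its speed; a pose out of reach is approached as far as the arm can. A call with a gripper value outside its range is refused whole. "hand" is the gripper's target within -1 to 1 (shut at 1, half-way at 0, fully open at -1), set as the call begins (left out, the last holds). The fingers move at their own pace and stop on an object; the grip force is fixed at half the most. Time passes only in rows, so rows that repeat a pose let the fingers close. It gives the time, the measured TCP pose, the force and the opening at its end, in the units of the state.
- read_state(): the state, without advancing time (a new reading comes with each control period).
- camera(name): name is "side" or "top"; returns a dict with "img" (480x640x3 uint8, red, green, blue), "range_z" (480x640 float32, mm along the optical axis (not along the pixel's ray), 0 where there is no reading), "vfov" (degrees; the focal length in pixels is half the picture's height over the tangent of half this angle, whatever the lens; pixels are square), "cx", "cy" (the principal point, pixels), "D" ([k1, k2, p1, p2, k3] as OpenCV has them; the pictures are not rectified), "xyz" and "orientation" of the camera in the world. Camera axes: x right, y down, z forward; pixel columns grow to the right and rows downward; lengths in mm; the calibration is good to about 2 mm. A picture is of the moment at which its call begins.
- finish_job(): hands the job in, once; it reports no verdict.
The state is a dict: "time_s": time; "q": joint angles; "dq": joint speeds; "joint_efforts": joint torques, N m; "eef_pos": TCP position; "eef_rot": TCP orientation; "wrist_force": force on the tool from outside, world axes, zero at the start; "wrist_torque": the same for the moment, N m; "gripper_width": finger opening in mm.
Only numpy, scipy, OpenCV 4.12 (cv2) and the standard library are available. Lean on these libraries where they do the work, as an engineer would, in place of code of your own. Each camera call takes 0.05 s, during which the arm holds its last target.

TASK

Turn the round swivel plate of the monitor mount, by light pushes along its rim, until its notch faces the red mark, then take the red lock pin from the kit block and put it down through the notch into the hole, fully home with its collar on the plate. Go by feel: neither lean on the plate nor force the pin (keep every push below 2 kg, about 20 N), and leave everything else on the desk where it is.

Things in the scene. Friction and masses are not known exactly. Their poses are not given: they have to be found in the camera images.
- mount: fixed foot plate of the monitor mount, dark steel, 165 x 165 mm, 16 mm thick, screwed to the desk; origin under its centre, z up. A red triangle on its top, at its +y side just outside the swivel plate's rim, is the mark: it points at the lock hole
- swivel: round aluminium plate with a flat black cover, turning on the mount about its own z; same origin. Smooth rim of radius 65 mm, 18 to 36 mm above the desk; too wide to grasp. Stays where left: a dry glide holds it by 0.42 N m (6.5 N along the rim). A finger pressed inwards on the rim with 12 to 16 N drags it round by friction; less may slip. At the start it is turned 0.5 to 1.35 rad counter-clockwise
- notch (a point): on the swivel plate: middle of its notch, at its top face, 56 mm from the turning axis (at +y of swivel). The notch is a slot 12 mm wide, open at the rim and from top to bottom, reaching in to 49 mm from the axis; a white tick on the black cover points to it
- lock_hole (a point): on the foot plate: centre of the mouth of the lock hole, 12 mm across, 16 mm deep (down to the desk), 56 mm from the turning axis at +y of mount, mouth 16 mm above the desk. The swivel plate covers it until the notch stands over it
- lock_pin: loose lock pin, 62 mm long, 70 g, upright; origin at its tip, z up along it towards the knob. Steel shank 10 mm across from 0 to 30 mm, its lowest 5 mm tapering to 5 mm across at the tip; red collar 24 mm across from 30 to 34 mm; red knob 19 mm across from 34 to 62 mm, to grip. At the start it hangs in one of the two holes of kit_block, collar on the block's top. Fully home in the mount its collar rests on the swivel plate, its tip 6 mm above the desk
- kit_block: fixed grey block 56 x 120 mm, 40 mm tall, origin under its centre, with two holes 12.5 mm across, 35 mm deep, at y = -30 and +30 mm: one holds the lock pin, the other a spare bolt
- spare_bolt: steel hex bolt, 10 mm shank, hexagon head 20 mm across corners and 8 mm tall, origin at its tip, hanging in the other hole of kit_block, head on the block's top; no use here; not to be disturbed
- vesa_plate: dark square steel plate 120 x 120 x 5 mm lying flat, origin under its centre; not to be disturbed
- screwdriver: screwdriver with a blue handle lying on the desk, about 0.2 m long; not to be disturbed
- hex_key: dark L-shaped hex key, 85 x 28 mm, lying flat, origin at the end of its long leg; not to be disturbed
- tape_roll: blue roll 84 mm across, 24 mm tall, lying flat, origin under its centre; not to be disturbed
Mind the look-alikes: they are no part of the job. What is shaped like the mount but pink is not meant. Of the things that look like the lock_pin, the smaller one is meant.

How it is judged:
By the outcome, as a careful person would: the job done as asked, in the order asked, and still so for the second after the job is handed in, with the robot touching nothing.
It also fails if it takes over 67 s, if anything falls off the work surface, if the arm or the gripper's body presses on something with over 40 N, if the wrist force passes 120 N, or if a joint passes its speed limit or range.

## Working session

There is one attempt and no reset: what is moved stays moved. The work goes in short steps, Python scripts to look and compute and a tool call to move; the robot and the scene stay as the last step left them, time stands still between calls to the robot, and variables do not carry over. Pictures are saved under pics/ and viewed, and the job is handed in when it is done.

Besides the shell and the picture viewer there is one more tool, called after "Call:" as name(argument=value, ...), one argument or row to a line, values as JSON. jog_arm: Moves the arm, as the interface text tells. Its arguments: {"type":"object","properties":{"steps":{"type":"array","items":{"type":"array","items":{"type":"array","items":{"type":"number"}}}},"hand":{"type":"number"}},"required":["steps"]}

```bash
mkdir -p pics; ls
python3 - <<'E'
from plant import *
import cv2,numpy as np,pickle
for n in("top","side"):
    c=camera(n); cv2.imwrite(f"pics/{n}0.png",c["img"][:,:,::-1]); pickle.dump(c,open(f"{n}0.pkl","wb"))
    print(n,{k:v for k,v in c.items() if k not in("img","range_z")})
s=read_state();print(s)
E
```

```text
pics
top {'vfov': 57.64239152631005, 'cx': 312.11554142785764, 'cy': 241.84910696018613, 'D': array([-0.08145036,  0.        ,  0.        ,  0.        ,  0.        ]), 'xyz': array([ 382.35123257,   45.38954634, 1008.50233445]), 'orientation': array([-3.01950877, -0.01200709, -1.54481432])}
side {'vfov': 51.10667922365372, 'cx': 315.20967538654804, 'cy': 232.76921782079287, 'D': array([-0.02147751,  0.        ,  0.        ,  0.        ,  0.        ]), 'xyz': array([309.11679809, 765.0756412 , 727.32213607]), 'orientation': array([-2.29115934e+00, -2.82017425e-03, -2.88566618e+00])}
{'time_s': 0.1, 'q': array([-1.3772023 ,  0.33383989,  0.03985663,  1.46618656, -0.0133653 ,
        1.34329968, -0.05852244]), 'dq': array([-0.00013516, -0.00148532,  0.00044125, -0.00240738, -0.00089319,
       -0.00083896, -0.0002526 ]), 'joint_efforts': array([ 4.33853464e-03, -6.60001230e+01,  1.37045994e+00, -4.06471860e+01,
        1.70270138e-02,  8.94589088e-03, -2.99141959e-05]), 'eef_pos': array([187.52009927, 621.956708  , 247.50836727]), 'eef_rot': array([3.14146649e+00, 1.46285867e-03, 1.27798773e+00]), 'wrist_force': array([-0.84820022, -0.32345802,  0.21196638]), 'wrist_torque': array([ 0.00394453,  0.01874275, -0.02242158]), 'gripper_width': 85.22843731401838}
```

View pics/top0.png

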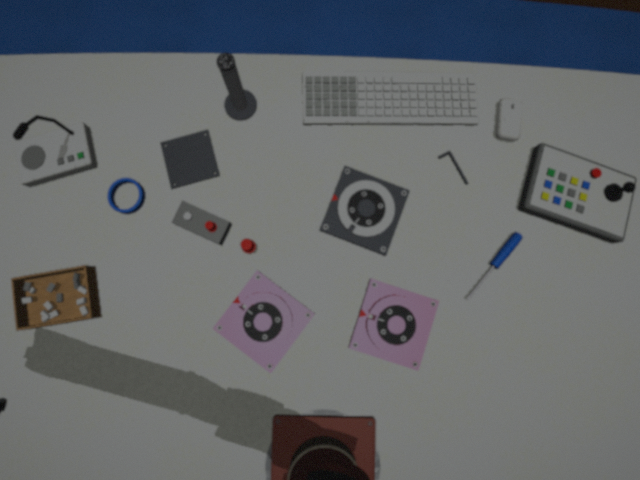

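View pics/side0.png

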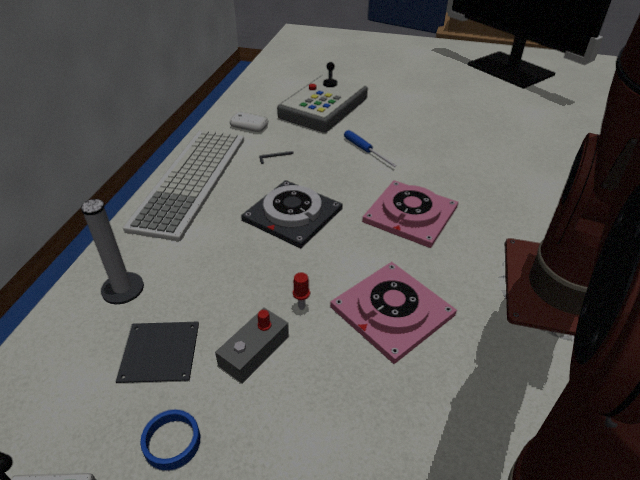

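```bash
cat > h.py <<'E'
import numpy as np,cv2,pickle
from scipy.spatial.transform import Rotation as R
def K(c):
    f=240/np.tan(np.radians(c["vfov"])/2); return np.array([[f,0,c["cx"]],[0,f,c["cy"]],[0,0,1.]])
def ray(c,p):
    u=cv2.undistortPoints(np.array(p,float).reshape(-1,1,2),K(c),c["D"]).reshape(-1,2)
    d=np.c_[u,np.ones(len(u))]; return d@R.from_euler('xyz',c["orientation"]).as_matrix().T
def onz(c,p,z):
    d=ray(c,p); o=np.array(c["xyz"]); return o+d*((z-o[2])/d[:,2])[:,None]
def two(c1,p1,c2,p2):
    d1=ray(c1,p1);d2=ray(c2,p2);out=[]
    for a,b in zip(d1,d2):
        A=np.c_[a,-b];t=np.linalg.lstsq(A,c2["xyz"]-c1["xyz"],rcond=None)[0]
        x=c1["xyz"]+a*t[0];y=c2["xyz"]+b*t[1];out.append(np.r_[(x+y)/2,np.linalg.norm(x-y)])
    return np.array(out)
def proj(c,X):
    M=R.from_euler('xyz',c["orientation"]).as_matrix().T
    return cv2.projectPoints(np.array(X,float).reshape(-1,1,3),cv2.Rodrigues(M)[0],-M@c["xyz"],K(c),c["D"])[0].reshape(-1,2)
def crop(c,x,y,w,h,s,fn):
    cv2.imwrite(fn,cv2.resize(c["img"][y:y+h,x:x+w,::-1],None,fx=s,fy=s,interpolation=cv2.INTER_CUBIC))
def load(n): return pickle.load(open(n,"rb"))
def redmask(img):
    h=cv2.cvtColor(img,cv2.COLOR_RGB2HSV); return ((((h[...,0]<8)|(h[...,0]>172))&(h[...,1]>150)&(h[...,2]>60))*255).astype(np.uint8)
E
python3 - <<'E'
from h import *
t=load("top0.pkl");s=load("side0.pkl")
crop(t,310,155,110,110,5,"pics/a1.png");crop(s,230,170,130,85,6,"pics/a2.png")
crop(t,165,190,110,75,7,"pics/a3.png");crop(s,205,260,120,120,5,"pics/a4.png")
for n,c in(("t",t),("s",s)):
    k,l,st,ce=cv2.connectedComponentsWithStats(redmask(c["img"]))
    for i in range(1,k):
        if 5<st[i,4]<2000: print(n,st[i],ce[i].round(1))
E
```

```text
t [592 169   9   8  55] [595.7 172.6]
t [333 195   4   5  12] [334.3 197.5]
t [206 222  10   9  69] [210.3 226. ]
t [242 240  13  12 125] [247.8 245.4]
t [361 312   3   3   8] [361.9 313.1]
s [309  84   7   4  23] [311.9  85.6]
s [268 225   6   5  20] [271.1 226.9]
s [394 226   6   4  17] [397.1 227.5]
s [517 240   7   3   9] [520.2 241.1]
s [294 273  14  11 115] [300.5 277.7]
s [293 289  17  11  61] [301.3 295.4]
s [258 310  11  10  81] [263.  314.1]
s [258 322  13   9  43] [264.1 326.8]
s [358 324   9   7  34] [362.8 326.3]
```

View pics/a1.png

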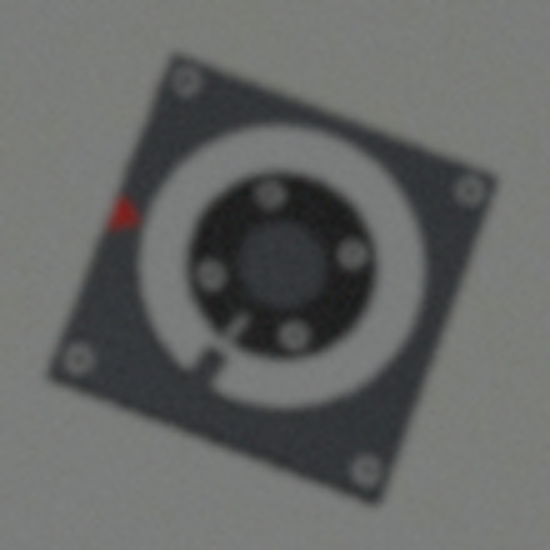

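View pics/a2.png

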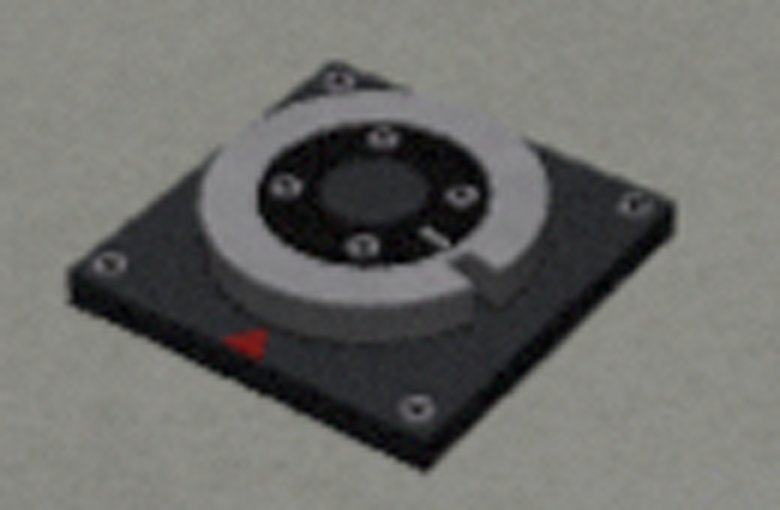

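View pics/a3.png

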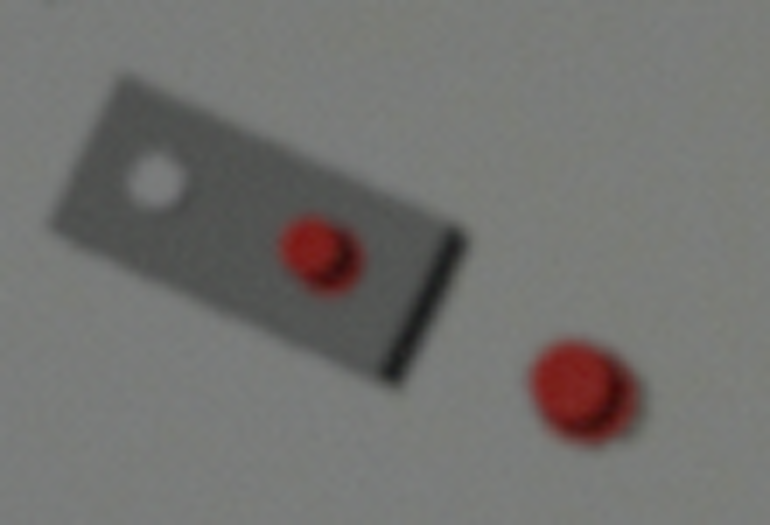

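View pics/a4.png

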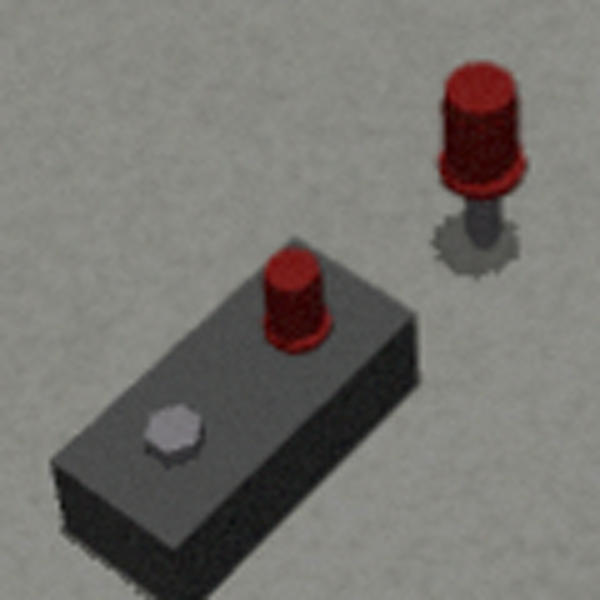

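```bash
cat > meas.py <<'E'
from h import *
def mount(c,box,name,verbose=True):
    x0,y0,w,h=box
    g=cv2.cvtColor(c["img"],cv2.COLOR_RGB2GRAY)[y0:y0+h,x0:x0+w]
    S=8
    G=cv2.GaussianBlur(cv2.resize(g,None,fx=S,fy=S,interpolation=cv2.INTER_CUBIC),(0,0),4)
    th,m=cv2.threshold(G,0,255,cv2.THRESH_OTSU+cv2.THRESH_BINARY_INV)
    topx=lambda p:(np.array(p,float).reshape(-1,2)+.5)/S-.5+[x0,y0]
    cs,_=cv2.findContours(m,cv2.RETR_EXTERNAL,cv2.CHAIN_APPROX_NONE)
    big=max(cs,key=cv2.contourArea)
    out={}
    ap=cv2.approxPolyDP(cv2.convexHull(big),25,True)
    out["poly"]=topx(ap)
    # bright ring
    fill=np.zeros_like(m);cv2.drawContours(fill,[big],-1,255,-1)
    fill=cv2.erode(fill,np.ones((25,25)))
    ring=cv2.bitwise_and(fill,cv2.bitwise_not(m))
    cr,_=cv2.findContours(ring,cv2.RETR_EXTERNAL,cv2.CHAIN_APPROX_NONE)
    r=max(cr,key=cv2.contourArea)
    out["ring"]=topx(r); out["th"]=th
    return out
E
python3 - <<'E'
from meas import *
t=load("top0.pkl")
o=mount(t,(310,155,110,110),"t")
print(o["th"]);P=onz(t,o["poly"],16);print(o["poly"].round(1).tolist(),P.round(1).tolist())
print("sides",np.linalg.norm(P-np.roll(P,1,0),axis=1).round(1),"centre",P.mean(0).round(1))
r=onz(t,o["ring"],36)[:,:2]
from scipy.optimize import least_squares
x=least_squares(lambda v:np.hypot(*(r-v[:2]).T)-v[2],[*P.mean(0)[:2],65],loss='soft_l1').x;print("swivel c,r",x.round(2))
d=np.hypot(*(r-x[:2]).T);n=r[d<x[2]-5];print("notch pts",len(n),n.mean(0), )
a=np.degrees(np.arctan2(*(n-x[:2]).T[::-1]));print("notch ang",a.min(),a.max(),(a.min()+a.max())/2)
m=onz(t,[[334.3,197.5]],16)[0];print("mark",m,np.degrees(np.arctan2(*(m[:2]-x[:2])[::-1])),np.hypot(*(m[:2]-x[:2])))
for i in range(4):
    e=P[i]-P[i-1];print(np.degrees(np.arctan2(e[1],e[0])))
s=load("side0.pkl")
print(two(t,[[210.3-.6,225.5-.3]],s,[[263,313]]))
rz=t["range_z"];print(rz[209,340],rz[226,210],rz[240,200])
E
```

```text
89.0
[[344.4, 165.8], [408.6, 190.4], [384.6, 255.3], [319.3, 229.7]] [[686.6, -34.7, 16.0], [632.0, -186.3, 16.0], [477.9, -130.3, 16.0], [533.0, 20.8, 16.0]]
sides [163.3 161.1 164.  160.9] centre [582.4 -82.6  16. ]
swivel c,r [584.08 -83.76  65.04]
notch pts 86 [540.52727799 -53.47216818]
notch ang 139.0011959929438 151.22914048748098 145.11516824021237
mark [609.69510662 -12.23696926  16.        ] 70.29505948367171 75.97656784986759
-19.868238119132943
-109.79544538278245
160.03970180243812
69.9398400489914
[[528.71911251 261.30777749  71.45115406   1.46145741]]
993.9406 943.95044 1014.80505
```

Candidates for the pin: red pin in the kit block (top 210,226; side 263,314) and a larger red pin standing on the desk (top 248,245; side 300,277). I choose the smaller one, in the block: its knob top measures z≈71, against 72 expected. For the mount, I take the dark one at top (367,209), not the pink ones at (263,320) and (396,322). The notch is at 145° and the mark at 70°, so the plate has to turn about 75° clockwise.

Call:
jog_arm(
  hand=1,
  steps=[
    [[50,-30,0,0,0,-6],[95,-70,0,0,0,-12],[140,-110,0,0,0,-18],[185,-150,0,0,0,-24],[225,-195,0,0,0,-30],[260,-245,0,0,0,-36],[295,-295,0,0,0,-36],[325,-350,0,0,0,-36],[355,-405,-10,0,0,-36],[380,-460,-20,0,0,-36],[400,-520,-30,0,0,-36],[420,-580,-40,0,0,-36]],
  ],
)

```text
time_s: 1.6
eef_pos: [606.8, 43.0, 207.5]
eef_rot: [-3.142, 0.002, 0.65]
wrist_force: [0.9, -0.3, 0.3]
gripper_width: 0.3
```

Call:
jog_arm(
  steps=[
    [[10,-55,0,0,0,0],[20,-110,-20,0,0,0],[30,-165,-50,0,0,0],[35,-204,-90,0,0,0],[35,-204,-130,0,0,0],[35,-204,-130,0,0,0]],
  ],
)

```text
time_s: 2.35
eef_pos: [639.3, -160.6, 74.0]
eef_rot: [-3.137, 0.006, 0.649]
wrist_force: [-0.6, 0.7, 1.1]
gripper_width: 0.3
```

Run:
```python
from plant import *
from h import *
for n in("top","side"):
    c=camera(n); pickle.dump(c,open(f"{n}1.pkl","wb"));cv2.imwrite(f"pics/{n}1.png",c["img"][:,:,::-1])
s=read_state();print(s["eef_pos"],s["eef_rot"],s["wrist_force"])
crop(load("side1.pkl"),200,60,200,180,4,"pics/b1.png")
p=s["eef_pos"];print(proj(load("side1.pkl"),[p,p-[0,0,17]]))
```

```text
[ 642.22309817 -160.33263417   78.29590491] [-3.14149348e+00  1.42374374e-03  6.50950911e-01] [ 0.1590258  -0.36350796  0.84363437]
[[276.4992035  164.42320026]
 [276.84536216 170.52433676]]
```

View pics/b1.png

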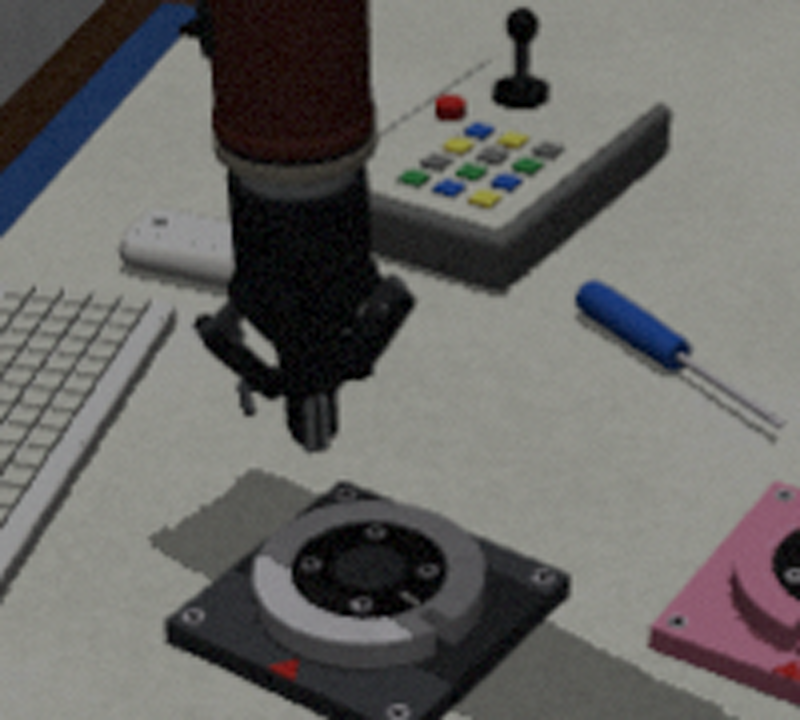

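View pics/top1.png

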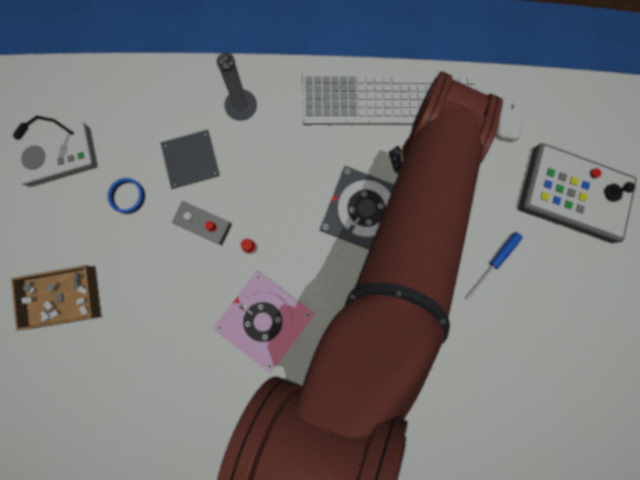

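Call:
jog_arm(
  steps=[
    [[0,0,-20,0,0,0],[0,0,-38,0,0,0],[-3.6,4.8,-38,0,0,0],[-7.2,9.6,-38,0,0,0],[-7.2,9.6,-38,0,0,0]],
  ],
)

```text
time_s: 3.08
eef_pos: [635.2, -150.1, 40.9]
eef_rot: [3.142, 0.001, 0.652]
wrist_force: [0.6, -0.6, 0.4]
gripper_width: -0.2
```

Run:
```python
from plant import *
s=read_state();print(s["eef_pos"],s["eef_rot"],s["wrist_force"])
```

```text
[ 635.17358887 -150.05153319   40.91022196] [3.14152779e+00 6.20174272e-04 6.51679243e-01] [ 0.58220178 -0.55769169  0.39594597]
```

Call:
jog_arm(
  steps=[
    [[-0.6,0.8,0,0,0,0],[-1.2,1.6,0,0,0,0],[-1.8,2.4,0,0,0,0],[-2.4,3.2,0,0,0,0]],
  ],
)

```text
time_s: 3.58
eef_pos: [632.7, -146.9, 40.9]
eef_rot: [3.141, 0.001, 0.652]
wrist_force: [0.7, -0.2, -0.7]
gripper_width: 0.1
```

Call:
jog_arm(
  steps=[
    [[-0.6,0.8,0,0,0,0],[-0.9,1.2,0,0,0,0]],
  ],
)

```text
time_s: 3.82
eef_pos: [631.7, -145.6, 40.8]
eef_rot: [-3.142, 0.001, 0.652]
wrist_force: [-0.3, 0.2, 0.1]
gripper_width: -0.2
```

Call:
jog_arm(
  steps=[
    [[-0.6,0.8,0,0,0,0],[-0.6,0.8,0,0,0,0]],
  ],
)

```text
time_s: 4.08
eef_pos: [631.1, -144.7, 40.8]
eef_rot: [-3.142, 0.001, 0.652]
wrist_force: [0.1, -0.7, 0.3]
gripper_width: 0.3
```

Call:
jog_arm(
  steps=[
    [[-0.6,0.8,0,0,0,0],[-0.6,0.8,0,0,0,0]],
  ],
)

```text
time_s: 4.32
eef_pos: [630.8, -144.4, 40.9]
eef_rot: [3.141, 0.0, 0.651]
wrist_force: [2.6, -2.0, -2.3]
gripper_width: -0.1
```

Call:
jog_arm(
  steps=[
    [[-0.3,0.4,0,0,0,0],[-0.6,0.8,0,0,0,0]],
  ],
)

```text
time_s: 4.58
eef_pos: [630.7, -144.4, 41.0]
eef_rot: [3.139, 0.0, 0.651]
wrist_force: [5.8, -5.2, -5.5]
gripper_width: -0.0
```

```bash
cat > arc.py <<'E'
import sys,numpy as np
from plant import *
C=np.array([584.08,-83.76])
s=read_state();p=s["eef_pos"];d=p[:2]-C;r=np.hypot(*d);a=np.degrees(np.arctan2(d[1],d[0]))
f=s["wrist_force"];u=d/r;t=np.array([u[1],-u[0]])
print("t",s["time_s"],"pos",p.round(2),"r",r.round(2),"ang",a.round(1),"yaw-ang",(np.degrees(s["eef_rot"][2])-a).round(1),"Fn",(f[:2]@u).round(1),"Ft",(f[:2]@t).round(1),"Fz",f[2].round(1),"|F|",np.linalg.norm(f).round(1))
if len(sys.argv)>1:
    dep=float(sys.argv[1]);st=float(sys.argv[2]);n=int(sys.argv[3]);dz=float(sys.argv[4]);yc=float(sys.argv[5]) if len(sys.argv)>5 else 0
    for i in range(1,n+1):
        b=np.radians(a-st*i);q=C+(r-dep)*np.array([np.cos(b),np.sin(b)])-p[:2]
        print([round(q[0],1),round(q[1],1),dz,0,0,round(-st*i+yc,1)])
E
python3 arc.py 1.7 2.5 4 -0.6
```

```text
t 4.575 pos [ 630.73 -144.4    41.03] r 76.51 ang -52.4 yaw-ang 89.7 Fn 7.7 Ft -1.5 Fz -5.5 |F| 9.6
[np.float64(-3.7), np.float64(-0.6), -0.6, 0, 0, -2.5]
[np.float64(-6.4), np.float64(-2.4), -0.6, 0, 0, -5.0]
[np.float64(-9.2), np.float64(-4.1), -0.6, 0, 0, -7.5]
[np.float64(-12.0), np.float64(-5.7), -0.6, 0, 0, -10.0]
```

Call:
jog_arm(
  steps=[
    [[-1.0,1.3,-0.6,0,0,0],[-3.7,-0.6,-0.6,0,0,-2.5],[-6.4,-2.4,-0.6,0,0,-5]],
  ],
)

```text
time_s: 4.95
eef_pos: [626.8, -147.2, 41.6]
eef_rot: [3.135, -0.004, 0.562]
wrist_force: [8.3, -3.9, -1.3]
gripper_width: 0.0
```

```bash
python3 arc.py 1.7 2.5 4 -0.6
```

```text
t 4.95 pos [ 626.76 -147.23   41.6 ] r 76.49 ang -56.1 yaw-ang 88.3 Fn 7.9 Ft -4.8 Fz -1.3 |F| 9.3
[np.float64(-3.7), np.float64(-0.4), -0.6, 0, 0, -2.5]
[np.float64(-6.5), np.float64(-2.0), -0.6, 0, 0, -5.0]
[np.float64(-9.4), np.float64(-3.5), -0.6, 0, 0, -7.5]
[np.float64(-12.4), np.float64(-4.9), -0.6, 0, 0, -10.0]
```

```bash
python3 arc.py 3 2.5 5 -1.5 1.5
```

```text
t 4.95 pos [ 626.76 -147.23   41.6 ] r 76.49 ang -56.1 yaw-ang 88.3 Fn 7.9 Ft -4.8 Fz -1.3 |F| 9.3
[np.float64(-4.4), np.float64(0.8), -1.5, 0, 0, -1.0]
[np.float64(-7.1), np.float64(-0.9), -1.5, 0, 0, -3.5]
[np.float64(-10.0), np.float64(-2.3), -1.5, 0, 0, -6.0]
[np.float64(-12.9), np.float64(-3.7), -1.5, 0, 0, -8.5]
[np.float64(-15.8), np.float64(-4.9), -1.5, 0, 0, -11.0]
```

Call:
jog_arm(
  steps=[
    [[-1.7,2.5,-1.5,0,0,1],[-4.4,0.8,-1.5,0,0,-1],[-7.1,-0.9,-1.5,0,0,-3.5]],
  ],
)

```text
time_s: 5.32
eef_pos: [622.6, -149.7, 41.7]
eef_rot: [3.129, -0.008, 0.5]
wrist_force: [11.3, -6.4, -2.0]
gripper_width: -0.1
```

```bash
python3 arc.py 3 2.5 4 -1.5 1.5
```

```text
t 5.325 pos [ 622.62 -149.65   41.65] r 76.33 ang -59.7 yaw-ang 88.3 Fn 11.2 Ft -6.5 Fz -2.0 |F| 13.1
[np.float64(-4.3), np.float64(1.0), -1.5, 0, 0, -1.0]
[np.float64(-7.2), np.float64(-0.4), -1.5, 0, 0, -3.5]
[np.float64(-10.1), np.float64(-1.7), -1.5, 0, 0, -6.0]
[np.float64(-13.1), np.float64(-2.9), -1.5, 0, 0, -8.5]
```

```bash
cat > arc.py <<'E'
import sys,numpy as np
from plant import *
from scipy.spatial.transform import Rotation as R
C=np.array([584.08,-83.76])
s=read_state();p=s["eef_pos"];d=p[:2]-C;r=np.hypot(*d);a=np.degrees(np.arctan2(d[1],d[0]))
f=s["wrist_force"];u=d/r;t=np.array([u[1],-u[0]])
print("t",s["time_s"],"pos",p.round(2),"r",r.round(2),"ang",a.round(1),"yaw-ang",(np.degrees(s["eef_rot"][2])-a).round(1),"Fn",(f[:2]@u).round(1),"Ft",(f[:2]@t).round(1),"Fz",f[2].round(1),"|F|",np.linalg.norm(f).round(1))
if len(sys.argv)>1:
    dep=float(sys.argv[1]);st=float(sys.argv[2]);n=int(sys.argv[3]);z=float(sys.argv[4])
    Rm=R.from_euler('xyz',s["eef_rot"])
    for i in range(0,n+1):
        b=np.radians(a-st*i);q=C+(r-dep)*np.array([np.cos(b),np.sin(b)])-p[:2]
        v=(R.from_euler('xyz',[np.pi,0,b+np.pi/2])*Rm.inv()).as_rotvec(degrees=True)
        print([round(float(x),1) for x in (*q,z-p[2],*v)])
E
python3 arc.py 3.4 3 5 41
```

```text
t 5.325 pos [ 622.62 -149.65   41.65] r 76.33 ang -59.7 yaw-ang 88.3 Fn 11.2 Ft -6.5 Fz -2.0 |F| 13.1
[-1.7, 2.9, -0.7, 0.4, 0.8, 1.7]
[-5.1, 1.1, -0.7, 0.4, 0.7, -1.3]
[-8.5, -0.6, -0.7, 0.4, 0.7, -4.3]
[-12.0, -2.0, -0.7, 0.4, 0.7, -7.3]
[-15.6, -3.3, -0.7, 0.4, 0.7, -10.3]
[-19.3, -4.4, -0.7, 0.5, 0.7, -13.3]
```

Call:
jog_arm(
  steps=[
    [[-1.6,2.8,-0.7,0.4,0.7,1.5],[-5.1,1.1,-0.7,0.4,0.7,-1.3],[-8.5,-0.6,-0.7,0.4,0.7,-4.3],[-12,-2,-0.7,0.4,0.7,-7.3],[-15.6,-3.3,-0.7,0.4,0.7,-10.3]],
  ],
)

```text
time_s: 5.95
eef_pos: [609.1, -155.8, 41.8]
eef_rot: [3.135, -0.004, 0.317]
wrist_force: [10.9, -10.6, -8.3]
gripper_width: 0.1
```

```bash
python3 arc.py 3.4 3 6 41
```

```text
t 5.95 pos [ 609.05 -155.8    41.79] r 76.24 ang -70.9 yaw-ang 89.0 Fn 13.6 Ft -6.8 Fz -8.3 |F| 17.3
[-1.1, 3.2, -0.8, 0.3, 0.3, 1.0]
[-4.7, 2.1, -0.8, 0.3, 0.3, -2.0]
[-8.4, 1.1, -0.8, 0.3, 0.3, -5.0]
[-12.2, 0.3, -0.8, 0.3, 0.3, -8.0]
[-15.9, -0.2, -0.8, 0.3, 0.3, -11.0]
[-19.7, -0.6, -0.8, 0.3, 0.3, -14.0]
[-23.5, -0.8, -0.8, 0.3, 0.3, -17.0]
```

Call:
jog_arm(
  steps=[
    [[-1.1,2.9,-1.6,0.2,0.2,1],[-4.7,1.8,-1.6,0.2,0.2,-2],[-8.4,0.8,-1.6,0.2,0.2,-5],[-12.1,0.1,-1.6,0.2,0.2,-8],[-15.8,-0.5,-1.6,0.2,0.2,-11]],
  ],
)

```text
time_s: 6.58
eef_pos: [595.3, -159.1, 41.6]
eef_rot: [3.135, -0.006, 0.122]
wrist_force: [8.3, -8.4, -2.8]
gripper_width: -0.1
```

```bash
python3 arc.py 3.3 3 7 40.5
python3 - <<'E'
from plant import *
from h import *
c=camera("side"); pickle.dump(c,open(f"side2.pkl","wb"))
crop(c,200,130,180,120,4,"pics/b2.png")
E
```

```text
t 6.575 pos [ 595.31 -159.08   41.61] r 76.16 ang -81.5 yaw-ang 88.5 Fn 9.5 Ft -7.0 Fz -2.8 |F| 12.2
[-0.5, 3.3, -1.1, 0.3, 0.4, 1.5]
[-4.3, 2.8, -1.1, 0.4, 0.4, -1.5]
[-8.1, 2.5, -1.1, 0.4, 0.4, -4.5]
[-11.9, 2.5, -1.1, 0.4, 0.4, -7.5]
[-15.7, 2.6, -1.1, 0.4, 0.4, -10.5]
[-19.5, 2.9, -1.1, 0.4, 0.3, -13.5]
[-23.3, 3.5, -1.1, 0.4, 0.3, -16.5]
[-27.0, 4.2, -1.1, 0.4, 0.3, -19.5]
```

View pics/b2.png

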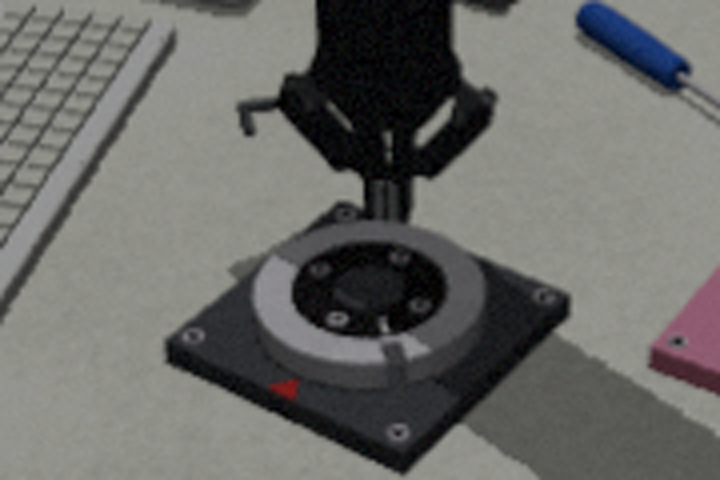

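Run:
```python
from h import *
c=load("side2.pkl")
px=lambda x,y:[(x+.5)/4-.5+200,(y+.5)/4-.5+130]
P=onz(c,[px(383,326),px(394,344),px(396,352)],36); 
for p in P: print(p.round(1),np.degrees(np.arctan2(p[1]+83.8,p[0]-584.1)),np.hypot(p[1]+83.8,p[0]-584.1))
print(onz(c,[px(364,285)],36), onz(c,[px(286,388)],16))
```

```text
[566.9 -55.9  36. ] 121.62402217017572 32.71872221341926
[556.8 -42.5  36. ] 123.49502657456975 49.508066205153625
[553.8 -36.2  36. ] 122.46657034764986 56.37363177226605
[[587.64433257 -88.50076709  36.        ]] [[610.28263998 -14.48926713  16.        ]]
```

Call:
jog_arm(
  steps=[
    [[-0.5,3.3,-1.1,0.3,0.4,1.5],[-4.3,3.0,-1.3,0.4,0.4,-1.5],[-8.1,2.8,-1.3,0.4,0.4,-4.5],[-11.9,2.8,-1.3,0.4,0.4,-7.5],[-15.7,2.9,-1.3,0.4,0.4,-10.5],[-19.5,3.2,-1.3,0.4,0.4,-13.5]],
  ],
)

```text
time_s: 7.38
eef_pos: [576.6, -159.4, 41.5]
eef_rot: [3.138, -0.003, -0.121]
wrist_force: [6.2, -10.2, 0.4]
gripper_width: 0.2
```

```bash
python3 arc.py 3.4 3 7 40.2
```

```text
t 7.375 pos [ 576.6  -159.39   41.55] r 76.0 ang -95.7 yaw-ang 88.7 Fn 9.6 Ft -7.2 Fz 0.4 |F| 12.0
[0.3, 3.4, -1.3, 0.2, 0.2, 1.3]
[-3.4, 3.9, -1.3, 0.2, 0.2, -1.7]
[-7.2, 4.5, -1.3, 0.2, 0.1, -4.7]
[-10.9, 5.4, -1.3, 0.2, 0.1, -7.7]
[-14.5, 6.4, -1.3, 0.2, 0.1, -10.7]
[-18.1, 7.7, -1.3, 0.2, 0.1, -13.7]
[-21.6, 9.1, -1.3, 0.2, 0.1, -16.7]
[-25.1, 10.7, -1.3, 0.2, 0.1, -19.7]
```

Call:
jog_arm(
  steps=[
    [[0.3,3.9,-1.0,0.2,0.2,1.3],[-3.4,4.4,-1.0,0.2,0.2,-1.7],[-7.1,5.0,-1.0,0.2,0.1,-4.7],[-10.7,5.9,-1.0,0.2,0.1,-7.7],[-14.3,6.9,-1.0,0.2,0.1,-10.7],[-17.9,8.2,-1.0,0.2,0.1,-13.7]],
  ],
)

```text
time_s: 8.12
eef_pos: [559.0, -155.3, 41.6]
eef_rot: [3.137, -0.005, -0.365]
wrist_force: [2.1, -14.2, 0.6]
gripper_width: -0.0
```

```bash
python3 arc.py 3.8 3 7 40.5;python3 - <<'E'
from plant import *
from h import *
c=camera("side"); pickle.dump(c,open(f"side3.pkl","wb"))
crop(c,230,160,130,95,6,"pics/b3.png")
E
```

```text
t 8.125 pos [ 558.99 -155.29   41.56] r 75.8 ang -109.3 yaw-ang 88.4 Fn 12.7 Ft -6.7 Fz 0.6 |F| 14.3
[1.3, 3.6, -1.1, 0.3, 0.2, 1.6]
[-2.3, 4.9, -1.1, 0.3, 0.2, -1.4]
[-5.7, 6.4, -1.1, 0.3, 0.2, -4.4]
[-9.1, 8.2, -1.1, 0.3, 0.2, -7.4]
[-12.3, 10.0, -1.1, 0.3, 0.1, -10.4]
[-15.5, 12.1, -1.1, 0.3, 0.1, -13.4]
[-18.6, 14.3, -1.1, 0.3, 0.1, -16.4]
[-21.5, 16.6, -1.1, 0.4, 0.1, -19.4]
```

View pics/b3.png

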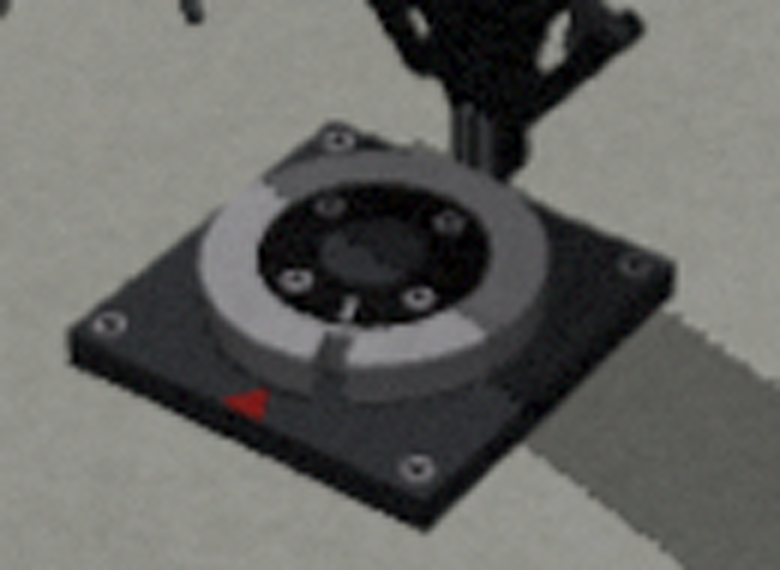

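```bash
cat > nang.py <<'E'
from h import *
def ang(c,S,x0,y0,bolts,pts):
    px=lambda p:((np.array(p,float).reshape(-1,2)+.5)/S-.5)+[x0,y0]
    b=onz(c,px(bolts),36);C=b.mean(0);print("C",C.round(1),"br",np.hypot(*(b-C)[:,:2].T).round(1))
    for p in onz(c,px(pts),36): 
        d=p-C;print(p.round(1),np.degrees(np.arctan2(d[1],d[0])).round(1),np.hypot(*d[:2]).round(1))
E
python3 - <<'E'
from nang import *
ang(load("side3.pkl"),6,230,160,[(330,205),(450,222),(418,298),(295,279)],[(348,308),(338,337),(333,362)])
E
```

```text
C [584.6 -87.6  36. ] br [33.2 33.5 33.4 33.3]
[583.7 -52.3  36. ] 91.5 35.4
[582.3 -35.3  36. ] 92.6 52.4
[579.8 -21.3  36. ] 94.1 66.5
```

Call:
jog_arm(
  steps=[
    [[1.3,3.6,-1.1,0.3,0.2,1.6],[-2.3,4.9,-1.1,0.3,0.2,-1.4],[-5.7,6.4,-1.1,0.3,0.2,-4.4],[-9.1,8.1,-1.1,0.3,0.2,-7.4],[-12.3,10,-1.1,0.3,0.1,-10.4],[-15.5,12,-1.1,0.3,0.1,-13.4]],
  ],
)

```text
time_s: 8.93
eef_pos: [542.8, -147.1, 41.4]
eef_rot: [3.139, -0.004, -0.606]
wrist_force: [-0.3, -13.4, 4.8]
gripper_width: 0.0
```

```bash
python3 arc.py 3.7 2 5 40.5;python3 - <<'E'
from plant import *
from h import *
c=camera("side"); pickle.dump(c,open(f"side4.pkl","wb"))
crop(c,230,160,130,95,6,"pics/b4.png")
E
```

```text
t 8.925 pos [ 542.82 -147.15   41.41] r 75.63 ang -123.1 yaw-ang 88.3 Fn 11.4 Ft -7.1 Fz 4.8 |F| 14.3
[2.0, 3.1, -0.9, 0.3, 0.1, 1.7]
[-0.1, 4.5, -0.9, 0.3, 0.1, -0.3]
[-2.1, 6.0, -0.9, 0.3, 0.1, -2.3]
[-4.1, 7.5, -0.9, 0.3, 0.1, -4.3]
[-6.0, 9.1, -0.9, 0.3, 0.1, -6.3]
[-7.9, 10.8, -0.9, 0.3, 0.1, -8.3]
```

View pics/b4.png

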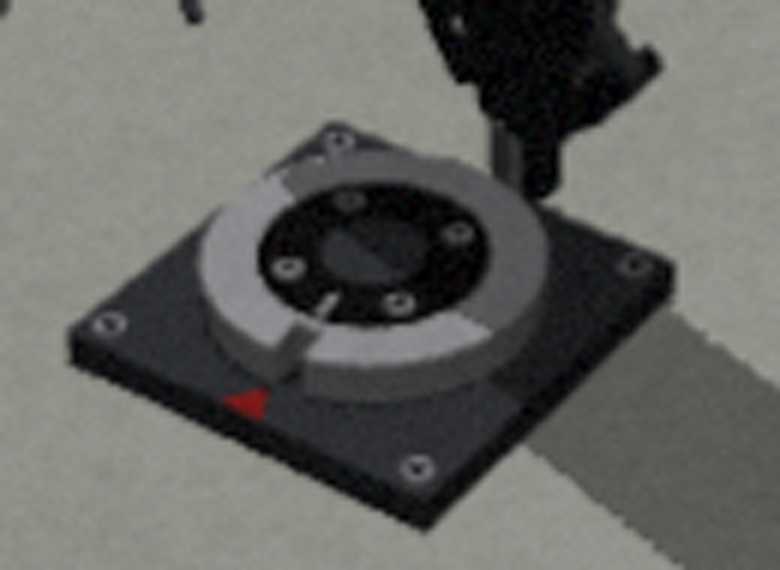

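Run:
```python
from nang import *
c=load("side4.pkl")
ang(c,6,230,160,[(349,201),(459,233),(400,302),(289,267)],[(328,306),(299,335),(286,354)])
k,l,st,ce=cv2.connectedComponentsWithStats(redmask(c["img"]))
i=[i for i in range(k) if abs(ce[i][0]-271)<4 and abs(ce[i][1]-227)<4]
m=onz(c,[ce[i[0]]],16)[0];print("mark",m)
# corners of foot plate top: crop 6x
q=(np.array([(340,122),(672,262),(426,508),(72,340)],float)+.5)/6-.5+[230,160]
P=onz(c,q,16);print(P.round(1),P.mean(0))
b=onz(c,(np.array([(340,140),(636,262),(416,467),(109,323)],float)+.5)/6-.5+[230,160],17);print(b.round(1),b.mean(0))
for i in range(4):
    e=b[i]-b[i-1];print(np.degrees(np.arctan2(e[1],e[0])).round(2),np.linalg.norm(e).round(1))
```

```text
C [584.3 -87.9  36. ] br [32.5 33.4 32.8 33. ]
[591.1 -51.5  36. ] 79.4 37.0
[596.3 -32.8  36. ] 77.7 56.4
[597.5 -21.3  36. ] 78.8 67.8
mark [610.00558607 -13.73646998  16.        ]
[[ 630.2 -190.6   16. ]
 [ 479.7 -134.8   16. ]
 [ 532.7   23.6   16. ]
 [ 685.3  -31.4   16. ]] [581.96997639 -83.28166318  16.        ]
[[ 626.  -177.3   17. ]
 [ 492.8 -129.9   17. ]
 [ 541.7    5.    17. ]
 [ 675.   -43.3   17. ]] [583.87961637 -86.37571712  17.        ]
-110.07 142.7
160.44 141.4
70.08 143.5
-19.89 141.8
```

Call:
jog_arm(
  steps=[
    [[2,3.1,-0.9,0.3,0.1,1.7],[-0.1,4.5,-0.9,0.3,0.1,-0.3],[-2.1,6,-0.9,0.3,0.1,-2.3],[-4.1,7.5,-0.9,0.3,0.1,-4.3],[-6,9.1,-0.9,0.3,0.1,-6.3],[-7,10.0,-0.9,0.3,0.1,-7.3]],
  ],
)

```text
time_s: 9.72
eef_pos: [534.6, -140.7, 41.2]
eef_rot: [3.139, -0.002, -0.74]
wrist_force: [-3.3, -13.2, 5.2]
gripper_width: -0.0
```

```bash
python3 arc.py 3.7 2 5 40.5;python3 - <<'E'
from plant import *
from h import *
c=camera("side"); pickle.dump(c,open(f"side5.pkl","wb"))
crop(c,230,160,130,95,6,"pics/b5.png")
E
```

```text
t 9.725 pos [ 534.55 -140.72   41.2 ] r 75.48 ang -131.0 yaw-ang 88.6 Fn 12.1 Ft -6.1 Fz 5.2 |F| 14.6
[2.4, 2.8, -0.7, 0.2, -0.0, 1.4]
[0.6, 4.5, -0.7, 0.2, -0.0, -0.6]
[-1.2, 6.2, -0.7, 0.2, -0.0, -2.6]
[-3.0, 8.0, -0.7, 0.2, -0.0, -4.6]
[-4.7, 9.9, -0.7, 0.2, -0.0, -6.6]
[-6.3, 11.8, -0.7, 0.2, -0.1, -8.6]
```

View pics/b5.png

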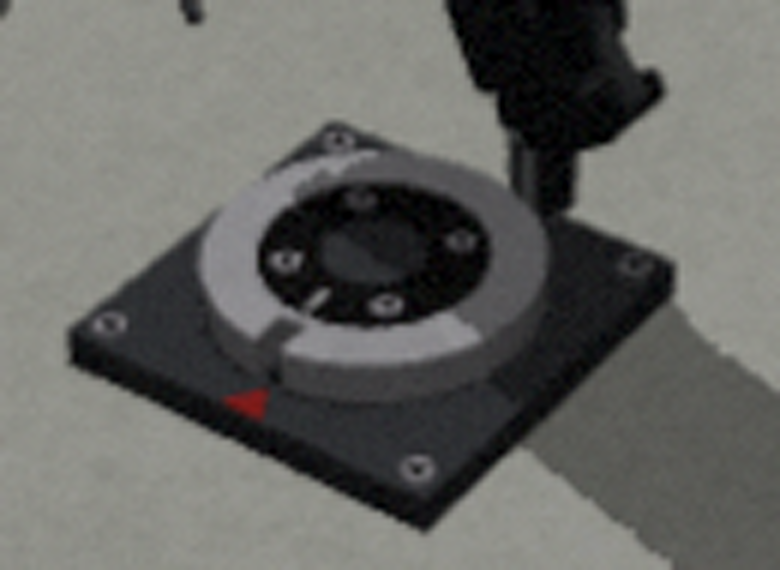

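Call:
jog_arm(
  steps=[
    [[-6,-7,0,0,0,0],[-16,-19,0,0,0,0],[-16,-19,40,0,0,0],[-16,-10,90,0,0,0],[-10,40,130,0,0,5],[-5,100,140,0,0,10],[0,160,140,0,0,15],[0,220,140,0,0,18],[-5,280,140,0,0,18],[-10,340,130,0,0,18],[-12,380,130,0,0,18],[-12,380,130,0,0,18]],
  ],
)

```text
time_s: 11.28
eef_pos: [520.9, 242.9, 170.4]
eef_rot: [3.138, -0.0, -0.421]
wrist_force: [-0.5, -0.8, -0.1]
gripper_width: 0.1
```

Run:
```python
from plant import *
from meas import *
for n in("top","side"):
    c=camera(n); pickle.dump(c,open(f"{n}6.pkl","wb"))
s=read_state();print(s["eef_pos"],s["eef_rot"],s["wrist_force"])
t=load("top6.pkl");cv2.imwrite("pics/top6.png",t["img"][:,:,::-1])
crop(load("side6.pkl"),230,160,130,95,6,"pics/b6.png")
t0=load("top0.pkl");s0=load("side0.pkl")
print("big",two(t0,[[247.2,244.7]],s0,[[300.5,276]]))
print("blk",onz(t0,(np.array([(122,75),(455,225),(390,378),(55,222)])+.5)/7-.5+[165,190],40).round(1))
print("bolt",onz(t0,(np.array([(156,181)])+.5)/7-.5+[165,190],48).round(1),"knob",onz(t0,(np.array([(311,248)])+.5)/7-.5+[165,190],72).round(1))
```

```text
[522.11140983 238.5456303  170.91431045] [ 3.13783046e+00 -1.14089187e-03 -4.26709898e-01] [ 0.62913896 -1.12909964 -0.65178064]
big [[487.13232111 175.577043    85.35017112   2.36137419]]
blk [[588.5 335.1  40. ]
 [542.  223.9  40. ]
 [491.9 242.3  40. ]
 [539.6 353.8  40. ]]
bolt [[552.5 319.4  48. ]] knob [[528.3 262.6  72. ]]
```

View pics/top6.png

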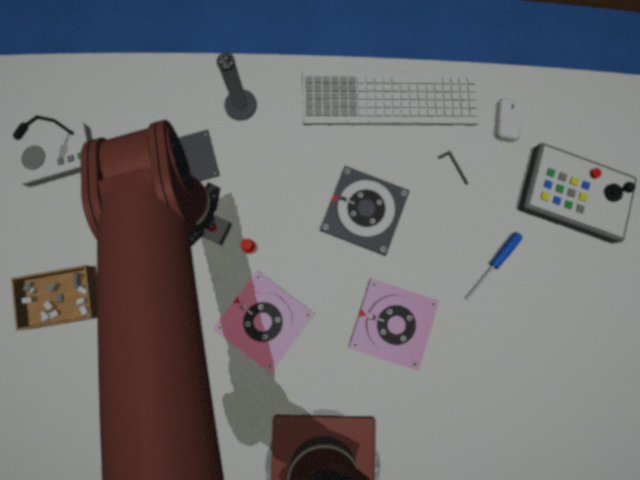

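View pics/b6.png

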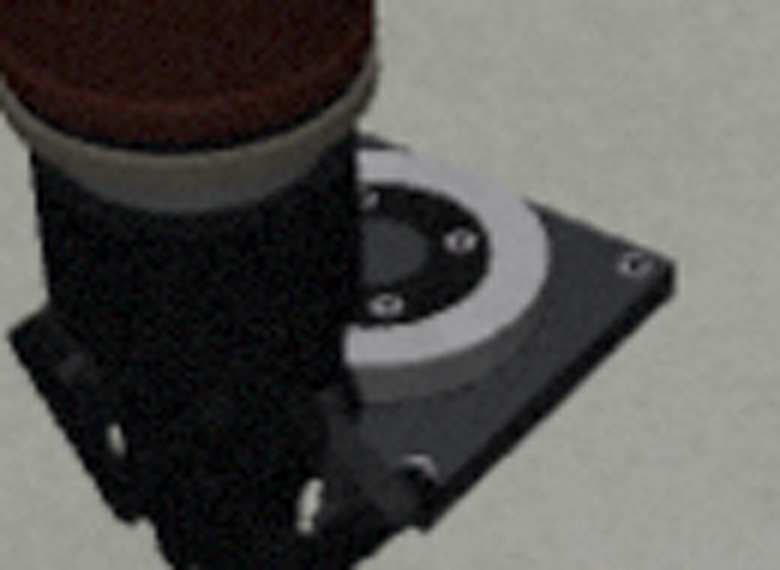

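```bash
cat > top.py <<'E'
import sys
from meas import *
from scipy.optimize import least_squares
t=load(sys.argv[1])
o=mount(t,(310,155,110,110),"t")
P=onz(t,o["poly"],16)
r=onz(t,o["ring"],36)[:,:2]
x=least_squares(lambda v:np.hypot(*(r-v[:2]).T)-v[2],[583,-83,65],loss='soft_l1').x;print("swivel c,r",x.round(2), "plate C",P.mean(0).round(1))
d=np.hypot(*(r-x[:2]).T);a=np.degrees(np.arctan2(*(r-x[:2]).T[::-1]))
for c in (4,6,8,10):
    k=(d<x[2]-c)
    if k.any(): print(c,k.sum(),a[k].min().round(1),a[k].max().round(1),((a[k].min()+a[k].max())/2).round(2),a[k].mean().round(2))
crop(t,310,155,110,110,5,sys.argv[2])
E
python3 top.py top6.pkl pics/b7.png
```

```text
swivel c,r [583.81 -83.85  65.09] plate C [582.5 -82.8  16. ]
4 97 64.2 74.7 69.43 69.55
6 83 64.2 74.6 69.39 69.55
8 70 64.2 74.6 69.39 69.56
10 56 64.2 74.6 69.39 69.69
```

View pics/b7.png

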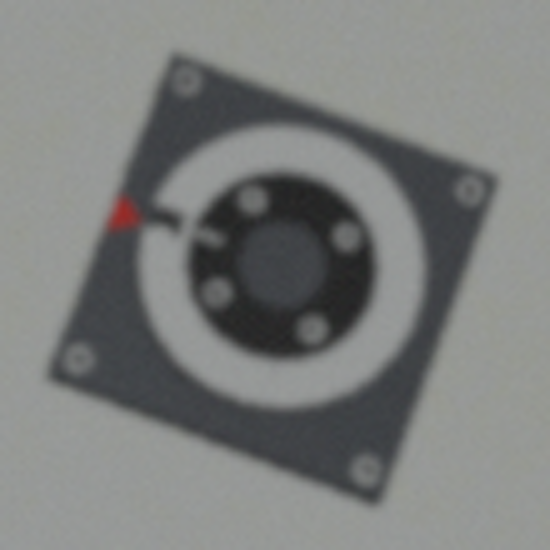

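Call:
jog_arm(
  hand=-0.2,
  steps=[
    [[4,12,0,0,0,1],[7,23,0,0,0,1],[7,23,-30,0,0,1],[7,23,-50,0,0,1],[7,23,-50,0,0,1]],
  ],
)

```text
time_s: 12.0
eef_pos: [528.3, 261.0, 119.4]
eef_rot: [3.135, 0.0, -0.41]
wrist_force: [0.3, 0.0, 0.3]
gripper_width: 51.3
```

Run:
```python
from plant import *
from h import *
c=camera("side"); pickle.dump(c,open(f"side7.pkl","wb"))
crop(c,180,200,160,140,5,"pics/c1.png")
s=read_state();print(s["eef_pos"],s["eef_rot"],s["wrist_force"],s["gripper_width"])
```

```text
[529.05461272 261.18141521 120.62713863] [ 3.13660400e+00 -8.37848674e-04 -4.09821312e-01] [0.25903118 0.43138385 0.14192931] 51.44874539260645
```

View pics/c1.png

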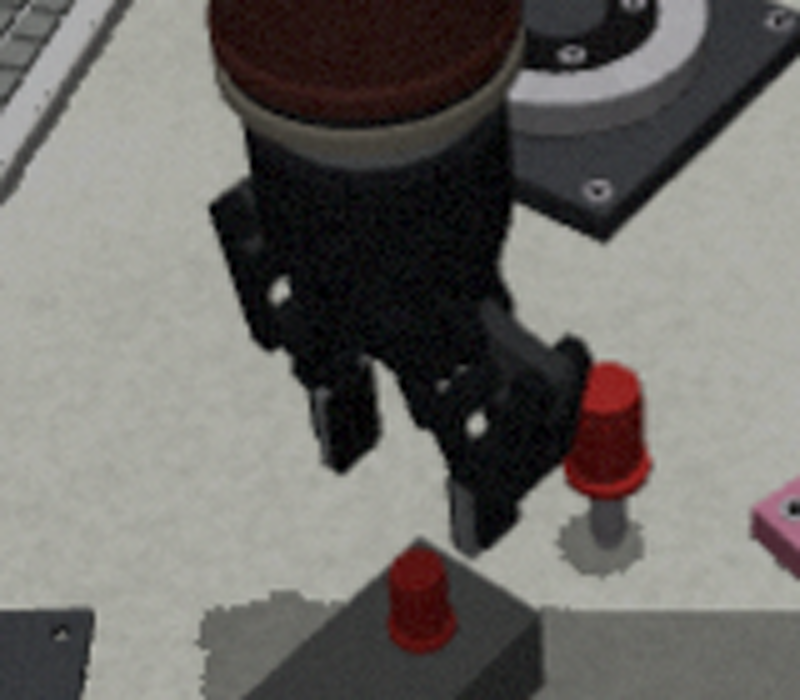

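Call:
jog_arm(
  steps=[
    [[0,0.5,-25,0.3,-0.1,0],[0,0.5,-45,0.3,-0.1,0],[0,0.5,-57.5,0.3,-0.1,0],[0,0.5,-57.5,0.3,-0.1,0],[0,0.5,-57.5,0.3,-0.1,0]],
  ],
)

```text
time_s: 12.68
eef_pos: [529.5, 261.8, 63.7]
eef_rot: [-3.141, -0.001, -0.41]
wrist_force: [-0.7, 0.6, 0.8]
gripper_width: 51.4
```

Run:
```python
from plant import *
from h import *
c=camera("side"); pickle.dump(c,open(f"side8.pkl","wb"))
crop(c,180,240,160,120,5,"pics/c2.png")
s=read_state();print(s["eef_pos"],s["eef_rot"],s["wrist_force"],s["gripper_width"])
```

```text
[529.51937305 261.85849224  63.86167672] [-3.14022781e+00 -8.58999802e-04 -4.09905966e-01] [-0.23749733  0.28123796  0.08338501] 51.26100136843967
```

View pics/c2.png

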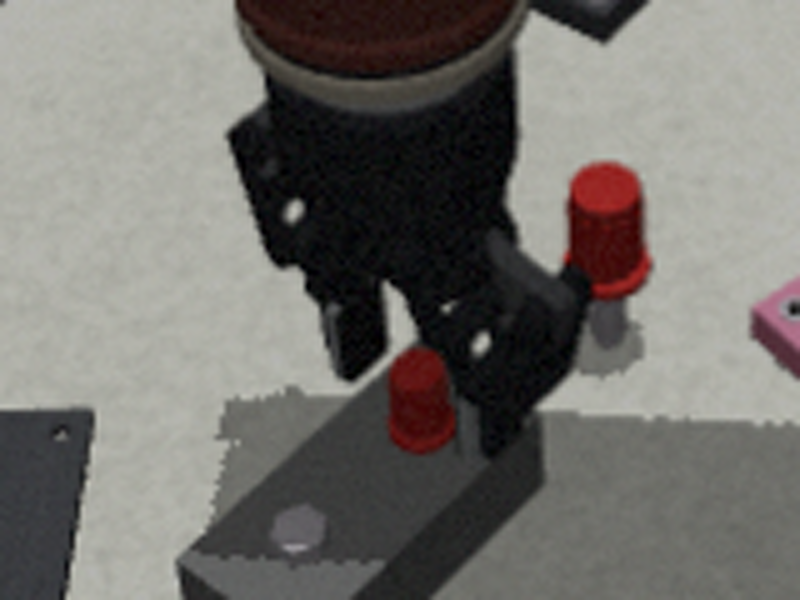

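Call:
jog_arm(
  hand=1,
  steps=[
    [[0,0,0,0,0,0],[0,0,0,0,0,0],[0,0,0,0,0,0],[0,0,0,0,0,0],[0,0,0,0,0,0],[0,0,0,0,0,0]],
  ],
)

```text
time_s: 13.48
eef_pos: [529.9, 262.1, 64.6]
eef_rot: [-3.139, -0.001, -0.41]
wrist_force: [-1.7, 0.2, 5.6]
gripper_width: 16.7
```

Run:
```python
from plant import *
from h import *
c=camera("side"); pickle.dump(c,open(f"side9.pkl","wb"))
crop(c,200,260,120,100,6,"pics/c3.png")
s=read_state();print(s["eef_pos"],s["eef_rot"],s["wrist_force"],s["wrist_torque"],s["gripper_width"])
```

```text
[529.82580785 262.05574933  64.55622158] [-3.13934624e+00 -1.04012171e-03 -4.09950416e-01] [-1.06798883 -0.82190184  5.32827133] [-0.04909102  0.29433158 -0.03772669] 17.189646445780443
```

View pics/c3.png

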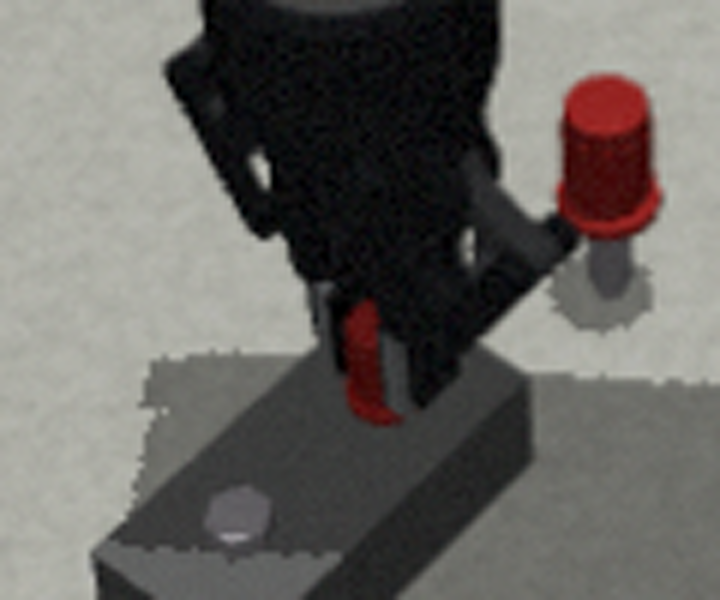

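Call:
jog_arm(
  steps=[
    [[0,0,8,0,0,0],[0,0,18,0,0,0],[0,0,30,0,0,0],[0,0,50,0,0,0],[0,0,75,0,0,0],[0,0,75,0,0,0]],
  ],
)

```text
time_s: 14.28
eef_pos: [531.1, 262.6, 142.3]
eef_rot: [-3.136, -0.003, -0.41]
wrist_force: [-0.1, 0.7, -1.2]
gripper_width: 17.2
```

Run:
```python
from plant import *
from h import *
c=camera("side"); pickle.dump(c,open(f"side10.pkl","wb"))
crop(c,180,200,140,140,5,"pics/c4.png")
s=read_state();print(s["eef_pos"],s["eef_rot"],s["wrist_force"],s["wrist_torque"],s["gripper_width"])
```

```text
[530.38641419 262.44099288 140.92790333] [-3.13721380e+00 -1.88456647e-03 -4.09732930e-01] [ 0.26859209 -0.24363228 -1.42195159] [ 0.00496835 -0.00939578 -0.01856325] 17.2691835068028
```

View pics/c4.png

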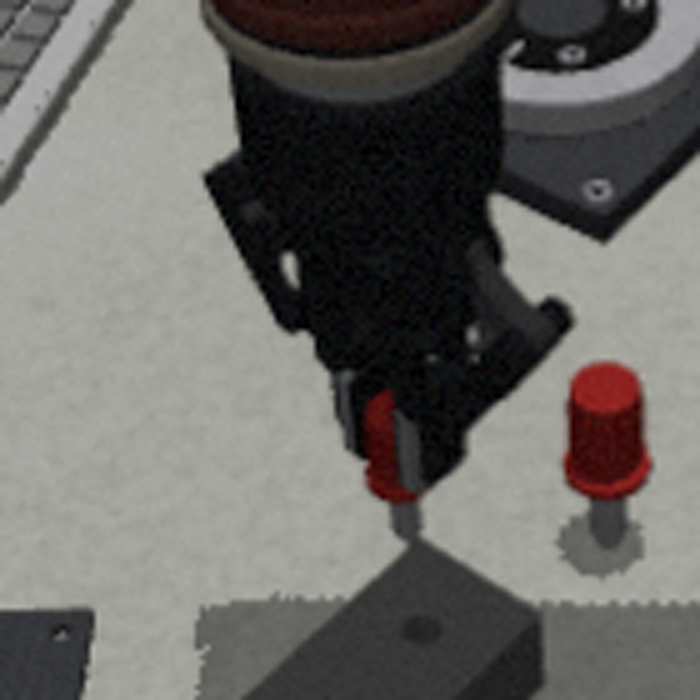

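Run:
```python
from h import *
c=load("side10.pkl")
q=lambda p:((p+np.array([0.,0])-[180,200]+.5)*5-.5).round(0)
T=np.array([530.4,262.4,0])
for z in (86.5,114,117,120,148): print(z,q(proj(c,[T+[0,0,z]])))
print("hole in block predicted from pin pos", q(proj(c,[[529,262,40]])), "seen (423,629)", onz(c,(np.array([[423,629]])+.5)/5-.5+[180,200],40))
```

```text
86.5 [[410. 540.]]
114 [[404. 484.]]
117 [[404. 478.]]
120 [[403. 472.]]
148 [[397. 412.]]
hole in block predicted from pin pos [[424. 628.]] seen (423,629) [[529.08443208 262.52801259  40.        ]]
```

Call:
jog_arm(
  steps=[
    [[6,-20,5,-0.2,0.2,0],[18,-65,5,-0.2,0.2,0],[30,-115,5,-0.2,0.2,0],[42,-165,0,-0.2,0.2,0],[54,-215,0,-0.2,0.2,0],[64,-255,-5,-0.2,0.2,0],[71,-283,-15,-0.2,0.2,0],[73.6,-293.5,-25,-0.2,0.2,0],[73.6,-293.5,-25,-0.2,0.2,0],[73.6,-293.5,-25,-0.2,0.2,0]],
  ],
)

```text
time_s: 15.58
eef_pos: [603.9, -29.7, 115.9]
eef_rot: [-3.141, 0.0, -0.408]
wrist_force: [-0.1, 1.3, -1.0]
gripper_width: 17.1
```

Run:
```python
from plant import *
from h import *
c=camera("side"); pickle.dump(c,open(f"side11.pkl","wb"))
crop(c,220,130,140,120,5,"pics/c5.png")
s=read_state();print(s["eef_pos"],s["eef_rot"],s["wrist_force"],s["wrist_torque"],s["gripper_width"])
q=lambda p:((p-[220,130]+.5)*5-.5).round(0)
T=s["eef_pos"]*[1,1,0]
for z in (0,5,28,30,34): print(z,q(proj(c,[T+[0,0,s["eef_pos"][2]-54.4+z]])))
print("hole",q(proj(c,[[604,-31.1,36],[604,-31.1,16]])))
```

```text
[604.06545223 -29.47035811 116.09885779] [-3.14122879e+00  1.54666556e-04 -4.07686545e-01] [-0.05189901 -0.06931461 -0.41727919] [-0.00466349 -0.01258865  0.01990078] 16.772936012221475
0 [[277. 384.]]
5 [[276. 375.]]
28 [[273. 332.]]
30 [[273. 328.]]
34 [[273. 320.]]
hole [[281. 429.]
 [283. 464.]]
```

View pics/c5.png

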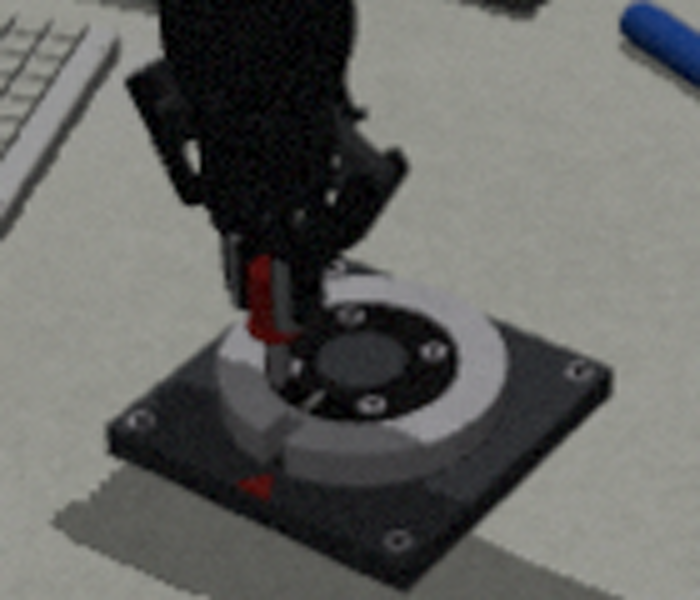

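Run:
```python
from h import *
c=load("side11.pkl")
im=c["img"].copy();im=np.clip(im.astype(float)*1.8,0,255).astype(np.uint8)
S=14
z=cv2.resize(im[195:238,252:302,::-1],None,fx=S,fy=S,interpolation=cv2.INTER_CUBIC)
u=np.radians(70.1)
H=lambda C,r,z:[C[0]+r*np.cos(u),C[1]+r*np.sin(u),z]
for C,col in (((584.9,-83.8),(0,255,0)),):
    for X in (H(C,49,36),H(C,56,36),H(C,65,36),H(C,56,16),H(C,65,18)):
        p=((proj(c,[X])[0]-[252,195]+.5)*S-.5);cv2.circle(z,tuple(int(v) for v in p),3,col,-1);print(p.round(0))
cv2.imwrite("pics/c6.png",z)
```

```text
[368. 267.]
[340. 291.]
[304. 321.]
[346. 389.]
[310. 410.]
```

View pics/c6.png

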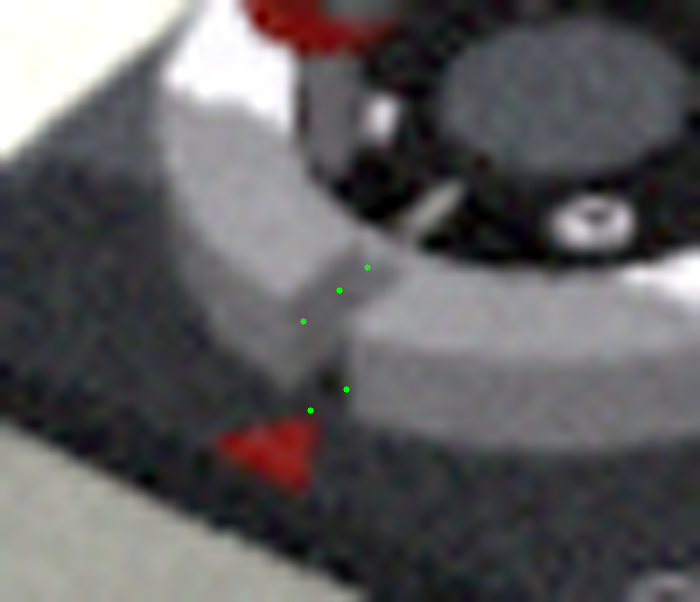

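Call:
jog_arm(
  steps=[
    [[-0.8,-1.8,0,0,0,0],[-0.8,-1.8,-10,0,0,0],[-0.8,-1.8,-19,0,0,0],[-0.8,-1.8,-19,0,0,0],[-0.8,-1.8,-19,0,0,0]],
  ],
)

```text
time_s: 16.25
eef_pos: [603.2, -31.4, 97.0]
eef_rot: [-3.142, 0.0, -0.408]
wrist_force: [-1.1, 1.2, -1.4]
gripper_width: 17.2
```

Run:
```python
from plant import *
from h import *
c=camera("side"); pickle.dump(c,open(f"side12.pkl","wb"))
im=np.clip(c["img"].astype(float)*1.8,0,255).astype(np.uint8);S=12
cv2.imwrite("pics/c7.png",cv2.resize(im[185:235,250:310,::-1],None,fx=S,fy=S,interpolation=cv2.INTER_CUBIC))
s=read_state();print(s["eef_pos"],s["eef_rot"],s["wrist_force"],s["gripper_width"])
```

```text
[603.3580378  -31.45048837  97.2158876 ] [-3.14129176e+00  2.92910480e-06 -4.07968864e-01] [ 0.47732834 -0.51821924 -0.12190476] 17.27031507347777
```

View pics/c7.png

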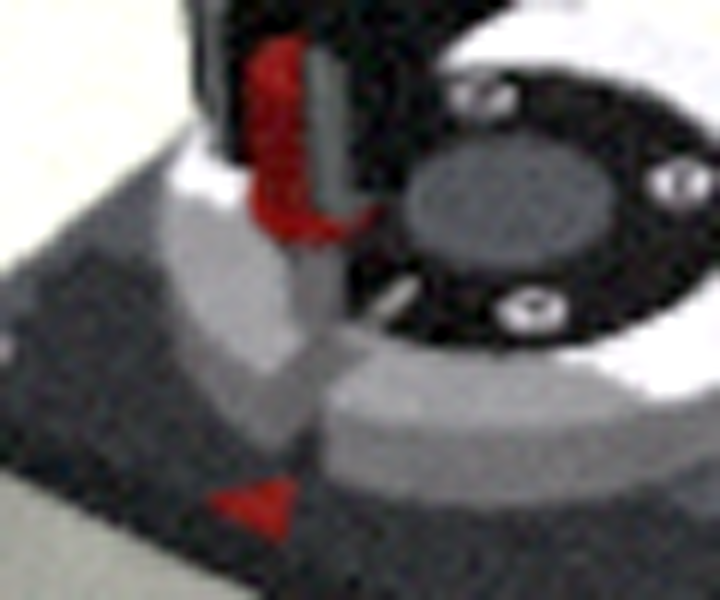

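Call:
jog_arm(
  steps=[
    [[0,0,-4,0,0,0],[0,0,-7,0,0,0],[0,0,-10,0,0,0],[0,0,-12,0,0,0],[0,0,-12,0,0,0]],
  ],
)

```text
time_s: 16.92
eef_pos: [603.3, -31.4, 85.0]
eef_rot: [-3.141, 0.0, -0.408]
wrist_force: [-0.5, -0.4, 0.2]
gripper_width: 17.0
```

Call:
jog_arm(
  steps=[
    [[0,0,-3,0,0,0],[0,0,-6,0,0,0],[0,0,-9,0,0,0],[0,0,-9,0,0,0]],
  ],
)

```text
time_s: 17.42
eef_pos: [603.1, -31.5, 75.7]
eef_rot: [3.141, 0.001, -0.408]
wrist_force: [0.5, 0.4, -0.0]
gripper_width: 16.9
```

Call:
jog_arm(
  steps=[
    [[0,0,-2,0,0,0],[0,0,-4,0,0,0],[0,0,-6,0,0,0],[0,0,-6,0,0,0]],
  ],
)

```text
time_s: 17.92
eef_pos: [603.0, -31.4, 69.5]
eef_rot: [3.141, 0.001, -0.408]
wrist_force: [-0.6, 0.0, -1.0]
gripper_width: 16.9
```

Call:
jog_arm(
  steps=[
    [[0,0,-1.5,0,0,0],[0,0,-3,0,0,0],[0,0,-3,0,0,0]],
  ],
)

```text
time_s: 18.3
eef_pos: [602.9, -31.4, 66.4]
eef_rot: [3.141, 0.001, -0.408]
wrist_force: [-0.1, 0.4, -0.3]
gripper_width: 17.1
```

Call:
jog_arm(
  steps=[
    [[0,0,-1.5,0,0,0],[0,0,-3,0,0,0],[0,0,-4,0,0,0],[0,0,-4,0,0,0]],
  ],
)

```text
time_s: 18.8
eef_pos: [602.9, -31.5, 62.3]
eef_rot: [3.141, 0.001, -0.408]
wrist_force: [0.5, 0.1, -1.4]
gripper_width: 17.2
```

Call:
jog_arm(
  steps=[
    [[0,0,-0.7,0,0,0],[0,0,-1.4,0,0,0],[0,0,-1.4,0,0,0]],
  ],
)

```text
time_s: 19.18
eef_pos: [602.9, -31.5, 60.9]
eef_rot: [3.141, 0.001, -0.408]
wrist_force: [0.5, -0.9, -1.9]
gripper_width: 17.4
```

Call:
jog_arm(
  steps=[
    [[0,0,-0.6,0,0,0],[0,0,-1,0,0,0],[0,0,-1,0,0,0]],
  ],
)

```text
time_s: 19.55
eef_pos: [603.0, -31.5, 60.5]
eef_rot: [3.142, 0.001, -0.408]
wrist_force: [-3.2, -0.4, 7.3]
gripper_width: 17.2
```

Run:
```python
from plant import *
from h import *
c=camera("side"); pickle.dump(c,open(f"side13.pkl","wb"))
im=np.clip(c["img"].astype(float)*1.8,0,255).astype(np.uint8);S=12
cv2.imwrite("pics/c8.png",cv2.resize(im[185:235,250:310,::-1],None,fx=S,fy=S,interpolation=cv2.INTER_CUBIC))
s=read_state();print(s["eef_pos"],s["eef_rot"],s["wrist_force"],s["gripper_width"])
```

```text
[603.04569069 -31.55412675  60.55917147] [ 3.14157677e+00  9.19868792e-04 -4.08096861e-01] [-1.951832   -1.18482916  8.04036012] 17.253280033294857
```

View pics/c8.png

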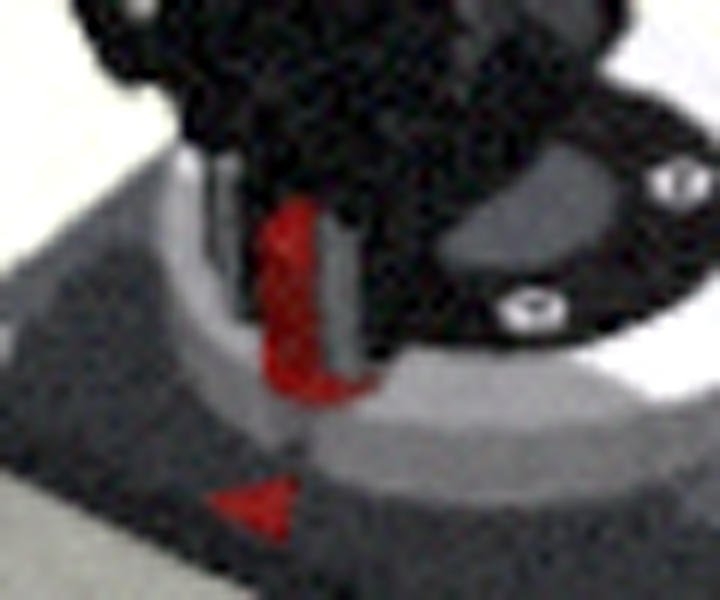

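Call:
jog_arm(
  hand=-0.2,
  steps=[
    [[0,0,0,0,0,0],[0,0,0,0,0,0],[0,0,0,0,0,0],[0,0,0,0,0,0],[0,0,0,0,0,0],[0,0,10,0,0,0],[0,0,25,0,0,0],[0,0,50,0,0,0],[0,0,80,0,0,0],[0,-20,110,0,0,0]],
  ],
)

```text
time_s: 20.85
eef_pos: [603.4, -50.1, 172.5]
eef_rot: [-3.141, 0.001, -0.405]
wrist_force: [-0.2, -0.8, -0.1]
gripper_width: 51.4
```

Call:
jog_arm(
  steps=[
    [[-10,-45,20,0,0,0],[-20,-90,30,0,0,0],[-30,-140,30,0,0,0],[-40,-190,30,0,0,0],[-50,-240,30,0,0,0],[-50,-270,30,0,0,0],[-50,-270,30,0,0,0]],
  ],
)

```text
time_s: 21.72
eef_pos: [552.1, -323.3, 203.8]
eef_rot: [3.141, -0.001, -0.41]
wrist_force: [0.2, 0.0, -0.2]
gripper_width: 51.4
```

Run:
```python
from plant import *
from h import *
for n in("top","side"):
    c=camera(n); pickle.dump(c,open(f"{n}14.pkl","wb"));cv2.imwrite(f"pics/{n}14.png",c["img"][:,:,::-1])
c=load("side14.pkl")
im=np.clip(c["img"].astype(float)*1.8,0,255).astype(np.uint8);S=8
cv2.imwrite("pics/c9.png",cv2.resize(im[170:240,240:330,::-1],None,fx=S,fy=S,interpolation=cv2.INTER_CUBIC))
s=read_state();print(s["time_s"],s["eef_pos"],s["wrist_force"],s["gripper_width"])
t=load("top14.pkl")
k,l,st,ce=cv2.connectedComponentsWithStats(redmask(t["img"]))
for i in range(1,k):
    if st[i,4]>20 and st[i,4]<300:print(st[i],ce[i])
k,l,st,ce=cv2.connectedComponentsWithStats(redmask(c["img"]))
for i in range(1,k):
    if st[i,4]>20 and st[i,4]<300:print(st[i],ce[i])
q=lambda p:((p-[240,170]+.5)*S-.5).round(0)
print("expect knob top/collar top",q(proj(c,[[603,-31.5,68],[603,-31.5,40],[603,-31.5,36]])))
```

```text
21.825 [ 553.55318743 -319.85110291  203.16142692] [ 0.10312802 -0.36017501  0.89384315] 50.73170407100894
[333 193  14   9  77] [340.93506494 197.45454545]
[242 240  13  12 125] [247.904 245.472]
[309  84   7   4  23] [311.91304348  85.56521739]
[272 201   9   8  47] [275.80851064 204.36170213]
[272 213  10   6  27] [276.44444444 215.7037037 ]
[268 225   7   5  23] [271.13043478 226.7826087 ]
[294 273  14  11 118] [300.60169492 277.80508475]
[293 289  17  11  63] [301.22222222 295.44444444]
[358 324   9   7  36] [362.83333333 326.33333333]
expect knob top/collar top [[288. 273.]
 [293. 354.]
 [294. 366.]]
```

View pics/c9.png

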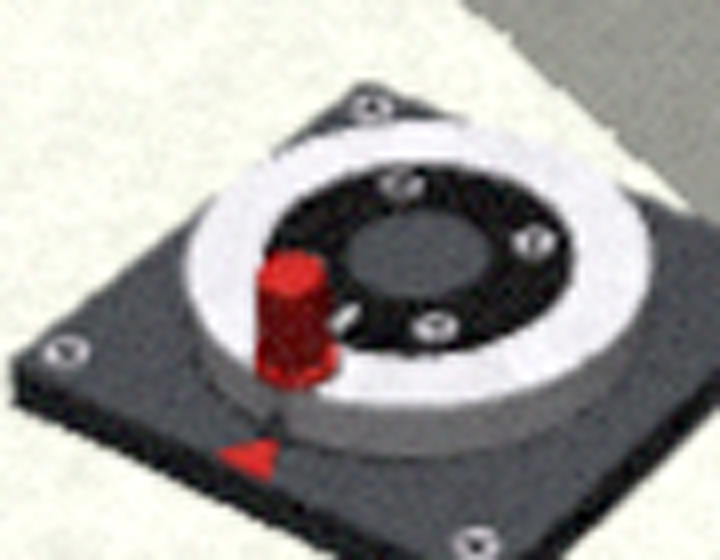

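View pics/top14.png

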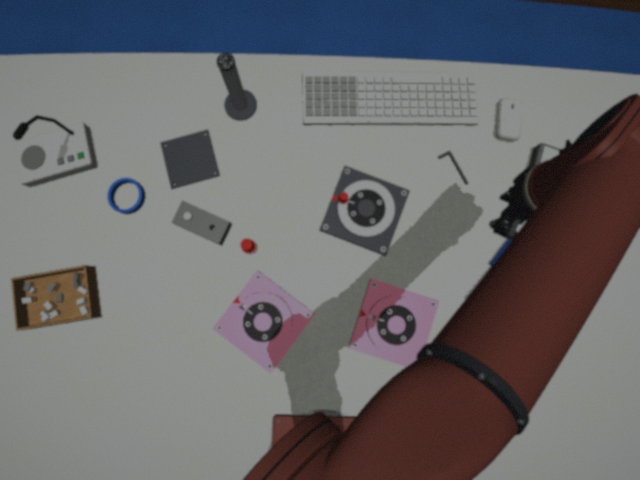

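Run:
```python
from plant import *
print(finish_job())
```

```text
the job is handed in; nothing more can be done
None
```

I turned the swivel plate about 75° clockwise by dragging a closed fingertip along its rim. Then I moved the smaller red pin from the kit block through the notch into the lock hole. The job was handed in at about 22 s.

**Forces:** at the readings taken between moves, the fingertip pushed with at most 17 N (13.6 N inwards on the rim). The pin met no noticeable force until its collar touched the plate, at about 8 N.

**Pin height:** the collar stopped at tool height 60.5 mm, against 60.4 expected for fully home. In the last side picture the knob top is within about 0.3 pixel of its expected spot. The pin is released and the hand is clear.

**Notch angle:** before insertion the top camera put the notch at 69.4° and the mark at 70.1°. That 0.7° gap is within the pin's clearance.

**Other objects:** the larger pin's pixel position is unchanged in both views. The spare bolt, VESA plate, hex key and tape roll look unmoved in the last top picture. The arm partly hides the screwdriver there, so I didn't recheck it, but the arm never went down near it.

**Checks that disagreed:**
- The two cameras differed by 2–4 mm on the plate's centre. I used the top camera and rim contact, and the hole was where they put it.
- The grip read 17 mm on the 19 mm knob, yet the pictures showed the pin held straight and centred.

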